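# Lid the nugget pot and hold it down on its spring stand

### The job

Set the loose knobbed lid squarely on the rim of the little steel pot, so that it sits level. Then push the lidded pot straight down against its spring until the pot's flange meets the stop (top of the aluminium sleeve), and finish while holding it down there, firmly but without forcing (less than about 45 N), as if for a colleague to close the clips. Leave the other things on the table alone.

Things in the scene. Friction and masses are not known exactly. Their poses are not given: they have to be found in the camera images.
- lid: Loose round lid, about 120 g, standing upright on the table. Origin: centre of its underside, z up. From the bottom: grey spigot, 59 mm diameter tapering to 52 mm at the foot, z 0 to 7 mm; steel plate, 78 mm diameter, z 7 to 11 mm; black round knob, 24 mm diameter, z 11 to 41 mm. Round all over, so its yaw does not matter.
- lid_seat (a point): Centre of the plate's underside (7 mm above the lid's origin): the face that rests on the pot's rim.
- lid_knob (a point): Centre of the top of the lid's black knob.
- stand: Sprung stand, fixed to the table: grey round foot 124 mm diameter, 10 mm high; on it an aluminium guide sleeve, 92 mm outer diameter, its top edge 40 mm above the table, which is the hard stop for the pot's flange; two small toggle clips on the sleeve's sides, reaching 55 mm from the axis and 33 mm high. Origin: centre of the underside, on the table.
- pot_rim (a point): Centre of the mouth of the steel pot, level with its rim; 75 mm above the table while the spring is free, 50 mm when fully pressed. The rim is 74 mm outer and 66 mm inner diameter; inside are glass nuggets that reach no higher than 22 mm below the rim. The pot moves only straight up and down along the stand's axis.
- pot_flange (a point): Centre of the underside of the pot's flange, 10 mm below the rim. The flange is 88 mm in diameter and 5 mm thick. A red band on the pot below it shows until the pot is fully down and the flange rests on the sleeve.
- pot (a joint): How far the pot is pressed down (m): 0 = up, spring free; 0.025 = flange on the hard stop. The spring returns it. Pushing down takes about 4 N at the start and 12 to 15 N just at the stop; beyond that the force rises steeply.
- foil_roll_copper: Bystander: flat copper foil roll lying on the table, 61 mm diameter, 7 mm high. Origin: centre of underside.
- nail_tin: Bystander: small open round tin of nails, 61 mm diameter, 22 mm high, loose on the table. Origin: centre of underside.

How it is judged:
On the way:
1. the lid sits centred and level on the pot's rim, the pot not yet pressed down (horizontal distance between lid_seat and pot_rim below 0.006 m and z of lid_seat in the frame of pot_rim between -0.003 and 0.002 m and angle between lid's own z axis and vertical below 0.06 rad and value of joint pot below 0.015 m), for 0.1 s.
At the end, for the whole second after the job is handed in: The lid sits on the pot's rim (centred within 6 mm, plate on the rim within 2 mm, tilt under 0.06 rad) and the robot is still holding it down: the pot is within 1 mm of its hard stop and the lid bears on it with 10 to 50 N (value of joint pot above 0.024 m and contact force between lid and stand between 10 and 50 N and horizontal distance between lid_seat and pot_rim below 0.006 m and z of lid_seat in the frame of pot_rim between -0.003 and 0.002 m and angle between lid's own z axis and vertical below 0.06 rad); the arm keeps its last pose, push and grip.
It fails at once if a bystander (foil roll or tin of nails) is shifted by more than 25 mm (distance of any of foil_roll_copper, nail_tin from where it was at the start of the episode above 0.025 m).
It also fails if it takes over 48 s, if anything falls off the work surface, if the arm or the gripper's body presses on something with over 40 N, if the wrist force passes 120 N, or if a joint passes its speed limit or range.

### The arm

A 6-joint arm with a two-finger parallel gripper is mounted at the origin on a cart in front of the work surface, level with it; the furniture and walls round the work are solid. World frame = base frame: x ahead of the robot, y to its left, z up, the work surface at z = 0. Lengths are in m, angles in rad, forces in N, time in s.
With the tool pointing down it reaches from about 0.25 to 0.775 m from the base axis. Payload 4 kg.
Tool frame: the origin (TCP) lies between the finger pads; the fingertips stand 11 mm ahead of it and the grasp point (between the pads) lies 8 mm behind it; z points along the fingers, y is the direction in which the jaws open and shut (so a half turn about z gives the same grasp; the last joint's range is limited). The gripper opens to 94 mm and grips with 3 to 60 N. Pads are 16 mm wide; open, the fingers measure 119 mm over their backs; the gripper's body (75 mm by 177 mm) begins 78 mm behind the grasp point.
Start: joints at [-1.241, 0.087, 1.371, -0, 1.684, -0.103], TCP at [0.231, -0.499, 0.217] pointing down, gripper open.
Joint ranges: [-3.1, 3.1], [-0.76, 2.03], [0.27, 2.55], [-1.08, 4.22], [0.17, 2.65], [-2.57, 2.57]. Speed limits (rad/s): [2.79, 2.79, 3.14, 3.14, 3.14, 3.14].

### API

Orientations are given as [roll, pitch, yaw] about the fixed x, y, z axes, in that order (R = Rz(yaw) Ry(pitch) Rx(roll)).
In Python, from bench import get_obs, cams, ticket gives the robot as it stands. The module is installed in compiled form; this text tells all that it offers.
- The arm moves only by the shell command python3 -m crank 'ROWS'. ROWS is JSON, a list of rows, each an object of numbers: "tx", "ty", "tz": the shift along the tool's x, y, z in cm; "twist": the turn about the tool's z in degrees; "grip": the opening, from 0 (shut) to 1 (fully open). In form: [{"tx": .., "ty": .., "tz": .., "twist": .., "grip": ..}, ...]. A call has 1 to 12 rows; each row shifts and turns the commanded pose from where the row before left it, along the tool's axes as they then stand; what a row does not reach is not made up. A row lasts 1/8 s, in which the tool goes at most 62.5 mm and 10.7 degrees, less where a joint would pass 70% of its speed; a pose out of reach is approached as far as the arm can. A call is refused whole if a number of a shift passes 6.25 or a number of a turn 10.7, either way. A call with a gripper value outside its range is refused whole. The fingers move at their own pace and stop on an object; the grip force is fixed at half the most. Time passes only in rows, so rows that do not move let the fingers close. It gives the time, the measured TCP pose, the force and the opening at its end, in the units of the state.
- get_obs(): the state, without advancing time (a new reading comes with each control period).
- cams.snapshot(name): name is "scene" or "top" or "wrist"; returns a dict with "frame" (420x560x3 uint8, red, green, blue), "intrinsics" (3x3 intrinsics, pixels), "R" (3x3) and "t" (3): a world point X has camera coordinates R X + t; the wrist camera has in their place "hand_eye" (4x4, takes a point from camera to tool coordinates, whose origin is the TCP and whose axes are the flange's). Camera axes: x right, y down, z forward; pixel columns grow to the right and rows downward; lengths in m; the calibration is good to about 2 mm. A picture is of the moment at which its call begins: read the wrist's pose just before it. There is no depth.
- ticket.close_job(): hands the job in, once; it reports no verdict.
Trained networks look in a picture, given as the dict that the camera call returned (one of the last four; its "shot" number tells which), for a name from the list of things; names that differ only in an ending like _2 or _b are one class to them, and where a whole thing is asked for, a point or a joint stands for the part that bears it (a point fixed in the world has none). Each returns a list of dicts, best first, with "conf" (0 to 1); they miss things now and then, are a little off and sometimes report something else, mostly with a low value. They report only what shows in the picture. A call takes as long as a camera call.
- cams.outline_of(picture, query): "region" (420x560 bool, what is visible of it) and "centre" ([column, row] in pixels, amid what is visible of it).
The state is a dict: "time": time; "joint_positions": joint angles; "qvel": joint speeds; "joint_torque": joint torques, N m; "tool_pos": TCP position; "ee_rot": TCP orientation; "wrist_force": force on the tool from outside, world axes, zero at the start; "wrist_torque": the same for the moment, N m; "width": finger opening in m.
Only numpy, scipy, OpenCV 4.12 (cv2) and the standard library are available. Lean on these libraries where they do the work, as an engineer would, in place of code of your own. Each camera call takes 0.05 s, during which the arm holds its last target.

## Working session

There is one attempt and no reset: what is moved stays moved. The work goes in short steps, Python scripts to look and compute and a shell command to move; the robot and the scene stay as the last step left them, time stands still between calls to the robot, and variables do not carry over. Pictures are saved under pics/ and viewed, and the job is handed in when it is done.

```bash
mkdir -p pics; cat > h.py <<'E'
import numpy as np, cv2
from bench import get_obs, cams, ticket
def save(p,n): cv2.imwrite(f'pics/{n}.png',p['frame'][:,:,::-1])
def ray(p,px):
    d=np.linalg.inv(p['intrinsics'])@np.array([px[0],px[1],1.]); R=p['R'];t=p['t']
    return -R.T@t, R.T@d
def atz(p,px,z):
    c,d=ray(p,px); return c+d*(z-c[2])/d[2]
def proj(p,X):
    q=p['intrinsics']@(p['R']@np.array(X)+p['t']); return q[:2]/q[2]
E
python3 - <<'E'
from h import *
o=get_obs(); print({k:np.round(v,3) for k,v in o.items()})
for n in ['top','scene']:
    p=cams.snapshot(n); save(p,n+'0'); print(n,-p['R'].T@p['t'])
    for q in ['lid','lid_knob','stand','pot_rim','nail_tin','foil_roll_copper']:
        for r in cams.outline_of(p,q)[:2]:
            ys,xs=np.where(r['region']); print(q,round(r['conf'],2),np.round(r['centre'],1),xs.min(),xs.max(),ys.min(),ys.max(),len(xs),atz(p,r['centre'],0).round(3))
E
```

```text
{'time': np.float64(0.0), 'joint_positions': array([-1.241,  0.088,  1.372, -0.   ,  1.684, -0.103]), 'qvel': array([-0.001, -0.   , -0.   ,  0.002,  0.001,  0.002]), 'joint_torque': array([ 0.0000e+00, -3.4018e+01, -3.0243e+01,  7.2000e-02,  3.3000e-02,
       -0.0000e+00]), 'tool_pos': array([ 0.23 , -0.499,  0.215]), 'ee_rot': array([-3.139, -0.   ,  0.433]), 'wrist_force': array([-0.441,  0.904,  0.681]), 'wrist_torque': array([-0.064,  0.035,  0.038]), 'width': np.float64(0.094)}
top [ 0.35164728 -0.08369575  0.91014851]
lid_knob 0.77 [341.7 277.1] 324 360 259 293 1017 [ 0.434 -0.202  0.   ]
stand 0.87 [285.8 195.1] 257 311 169 223 2367 [ 0.601 -0.061  0.   ]
pot_rim 0.91 [282.7 191.7] 263 304 169 209 1329 [ 0.608 -0.053  0.   ]
nail_tin 0.85 [276.1 256.3] 263 290 244 271 618 [ 0.462 -0.056  0.   ]
nail_tin 0.48 [287.  195.6] 257 311 169 223 2355 [ 0.6   -0.064  0.   ]
foil_roll_copper 0.94 [216.9 252.9] 208 236 242 270 543 [0.454 0.073 0.   ]
scene [0.16766804 0.60479874 0.44744433]
lid 0.95 [352.3 227.3] 330 370 212 240 773 [ 0.442 -0.227  0.   ]
lid 0.41 [308.2 260.9] 292 328 247 275 891 [ 0.466 -0.073  0.   ]
lid_knob 0.69 [350.5 229.4] 330 370 212 240 753 [ 0.442 -0.217  0.   ]
stand 0.56 [240.3 231. ] 204 272 203 265 2894 [ 0.629 -0.114  0.   ]
pot_rim 0.58 [238.9 222.5] 212 263 203 239 1500 [ 0.65  -0.143  0.   ]
nail_tin 0.93 [308.6 259.8] 292 328 246 275 915 [ 0.467 -0.076  0.   ]
foil_roll_copper 0.67 [284.7 307.7] 263 302 291 316 739 [0.441 0.065 0.   ]
```

```bash
python3 - <<'E'
import cv2
a=cv2.imread('pics/top0.png');cv2.imwrite('pics/top0c.png',cv2.resize(a[140:320,180:400],None,fx=3.5,fy=3.3,interpolation=2))
a=cv2.imread('pics/scene0.png');cv2.imwrite('pics/scene0c.png',cv2.resize(a[180:330,180:400],None,fx=3.5,fy=3.5,interpolation=2))
E
```

```text
(no output)
```

View pics/top0c.png

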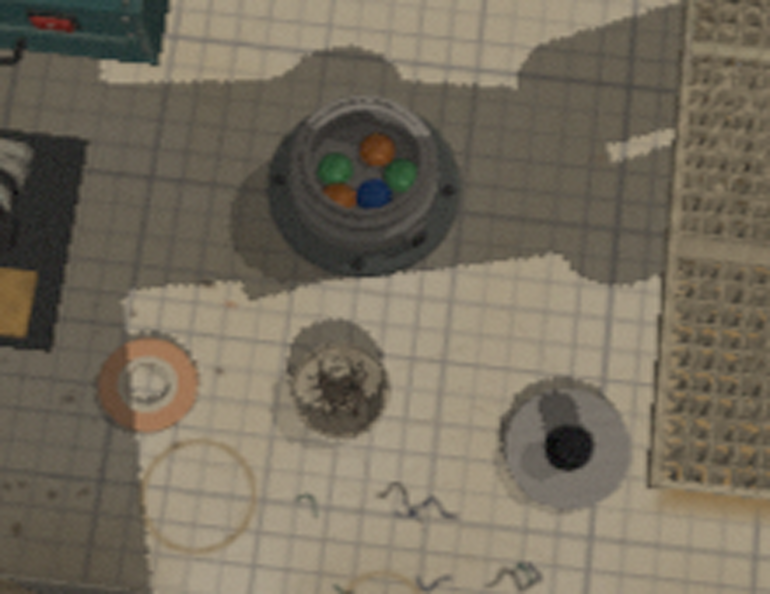

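View pics/scene0c.png

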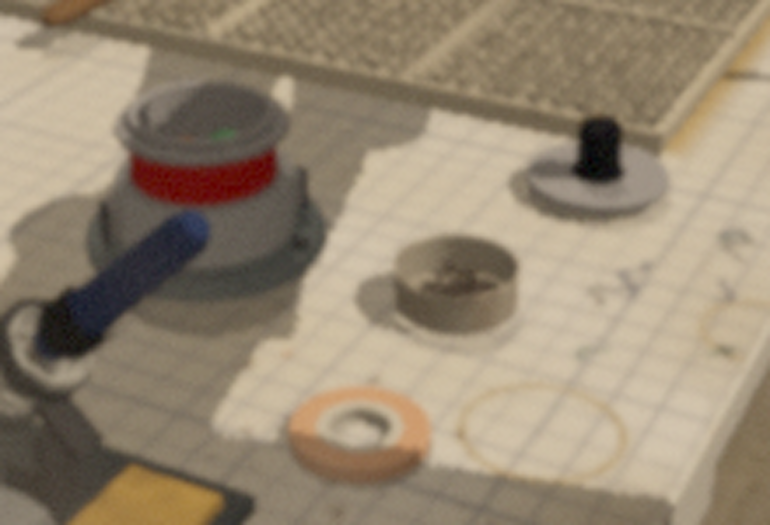

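View pics/top0.png

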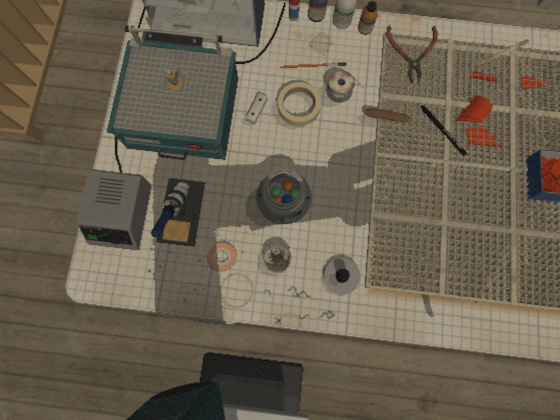

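Top view: lid plate about (342,276) with its black knob upright at (343,275). Pot mouth is about (284,188) and its foot about (285,197). The tin (276,256) and foil (222,256) stand clear of both. Next I'll compute positions and check them by overlaying model circles.

```bash
cat >> h.py <<'E'
def circ(img,p,c,r,z,col,s):
    a=np.linspace(0,2*np.pi,60)
    P=np.array([proj(p,[c[0]+r*np.cos(t),c[1]+r*np.sin(t),z]) for t in a])
    cv2.polylines(img,[np.round((P+.5)*s).astype(int)],True,col,1)
E
python3 - <<'E'
from h import *
p=cams.snapshot('top'); s=cams.snapshot('scene')
print('lid',atz(p,(342,276.5),.011),atz(p,(342.5,275.3),.041))
print('pot flange',atz(p,(283.5,189),.07), 'foot', atz(p,(284.2,196.2),.01))
lid=atz(p,(342,276.5),.011); pot=(atz(p,(283.5,189),.07)+atz(p,(284.2,196.2),.01))/2
for n,q,(x0,y0) in [('t',p,(230,150)),('s',s,(190,170))]:
    k=4; im=cv2.resize(q['frame'][:,:,::-1],None,fx=k,fy=k,interpolation=2); 
    for r,z in [(.039,.011),(.012,.041)]: circ(im,q,lid,r,z,(0,255,0),k)
    for r,z in [(.062,.0),(.044,.070),(.037,.075)]: circ(im,q,pot,r,z,(0,255,255),k)
    cv2.imwrite(f'pics/ov_{n}.png',im[y0*k:y0*k+600,x0*k:x0*k+800])
E
```

```text
lid [ 0.43432068 -0.20073111  0.011     ] [ 0.4341195  -0.19763576  0.041     ]
pot flange [ 0.59447555 -0.05632218  0.07      ] foot [ 0.59547836 -0.05788279  0.01      ]
```

View pics/ov_t.png

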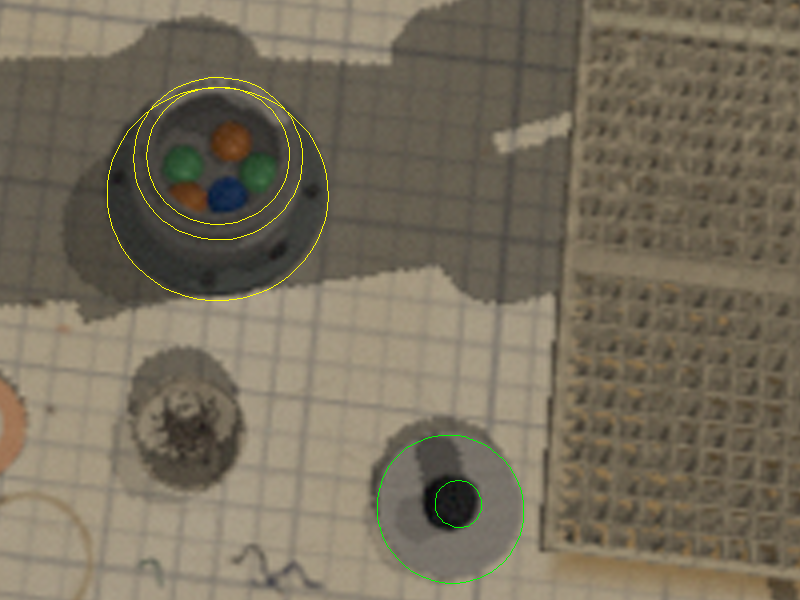

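View pics/ov_s.png

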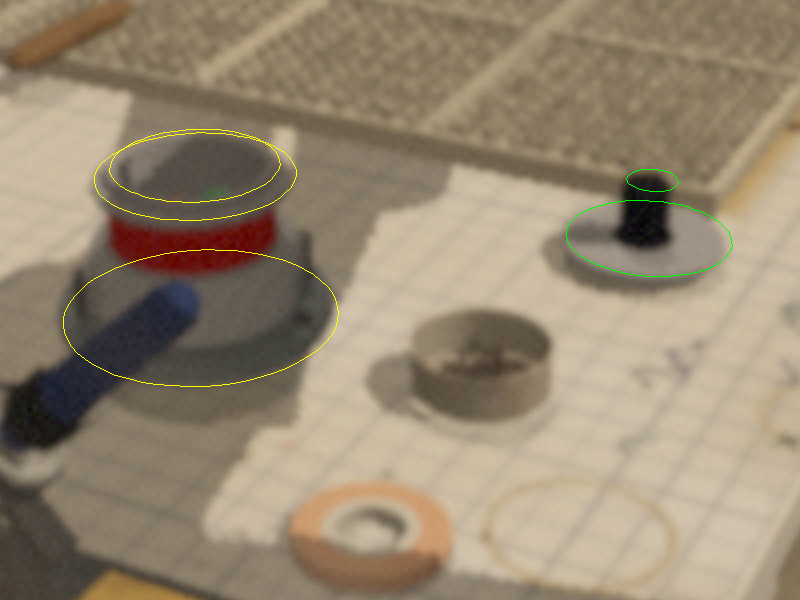

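```bash
python3 -m crank '[{"tx":3,"ty":-1.8,"tz":0,"twist":0,"grip":0.5},{"tx":3.1,"ty":-1.9,"tz":0,"twist":0,"grip":0.5},{"tx":3.1,"ty":-1.9,"tz":0,"twist":0,"grip":0.5},{"tx":3.2,"ty":-1.9,"tz":0,"twist":0,"grip":0.5},{"tx":3.2,"ty":-1.9,"tz":0,"twist":0,"grip":0.5},{"tx":3.2,"ty":-1.9,"tz":0.5,"twist":0,"grip":0.5},{"tx":3.2,"ty":-1.9,"tz":1,"twist":0,"grip":0.5},{"tx":3.2,"ty":-1.9,"tz":1,"twist":0,"grip":0.5},{"tx":3.2,"ty":-1.9,"tz":1,"twist":0,"grip":0.5},{"tx":3,"ty":-1.8,"tz":0.5,"twist":0,"grip":0.5},{"tx":0,"ty":0,"tz":0,"twist":0,"grip":0.5},{"tx":0,"ty":0,"tz":0,"twist":0,"grip":0.5}]'
cat >> h.py <<'E'
from scipy.spatial.transform import Rotation as Ro
def wsnap():
    o=get_obs(); p=cams.snapshot('wrist')
    T=np.eye(4);T[:3,:3]=Ro.from_euler('xyz',o['ee_rot']).as_matrix();T[:3,3]=o['tool_pos']
    M=np.linalg.inv(T@p['hand_eye']); p2=dict(p); p2['R']=M[:3,:3]; p2['t']=M[:3,3]
    return o,p,p2
def totool(o,d):
    return Ro.from_euler('xyz',o['ee_rot']).as_matrix().T@np.array(d)*100
E
python3 - <<'E'
from h import *
o,p,w=wsnap(); save(p,'w1'); print(o['tool_pos'],o['ee_rot'],o['time'])
print(p['hand_eye'].round(3))
for q in ['lid','lid_knob','nail_tin','stand']:
    for r in cams.outline_of(p,q)[:2]:
        ys,xs=np.where(r['region']); print(q,round(r['conf'],2),np.round(r['centre'],1),xs.min(),xs.max(),ys.min(),ys.max(),atz(w,r['centre'],.011).round(4))
E
```

```text
time: 2.3
tool_pos: [0.4367, -0.1975, 0.1767]
ee_rot: [3.141, 0.0, 0.433]
wrist_force: [-0.6, 0.9, -0.5]
width: 0.0468
[ 0.43670468 -0.19747046  0.17674541] [3.14072976e+00 3.99837693e-04 4.32844946e-01] 2.3
[[-0.    -0.965 -0.264  0.076]
 [ 1.     0.    -0.001  0.   ]
 [ 0.001 -0.264  0.965 -0.168]
 [ 0.     0.     0.     1.   ]]
lid 0.91 [281.1 197.4] 246 321 161 236 [ 0.4371 -0.1981  0.011 ]
lid_knob 0.78 [280.7 198.1] 245 321 161 235 [ 0.4362 -0.1981  0.011 ]
nail_tin 0.56 [153.7 117.5] 116 189 83 152 [ 0.4566 -0.0575  0.011 ]
stand 0.9 [213.2  18.6] 148 274 0 44 [ 0.5574 -0.0771  0.011 ]
```

View pics/w1.png

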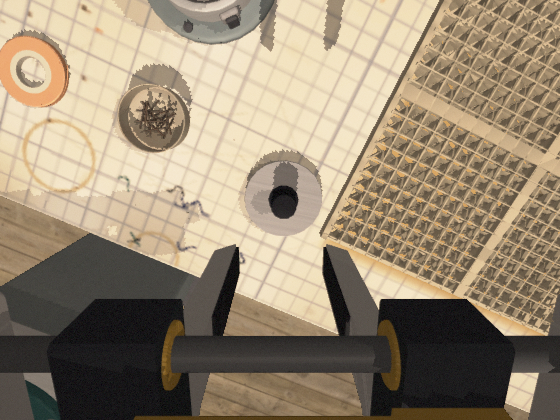

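```bash
python3 - <<'E'
from h import *
o,p,w=wsnap()
f=p['frame']; 
for z,px in [(.011,(283.3,198.5))]:
    L=atz(w,px,z); print(L, totool(o,[L[0]-o['tool_pos'][0],L[1]-o['tool_pos'][1],.0275-o['tool_pos'][2]]))
k=5; im=cv2.resize(f[:,:,::-1],None,fx=k,fy=k,interpolation=2)
for r,z in [(.039,.011),(.012,.041),(.012,.011)]: circ(im,w,L,r,z,(0,255,0),k)
cv2.imwrite('pics/w1o.png',im[140*k:140*k+550,210*k:210*k+750])
E
```

```text
[ 0.43687894 -0.20086575  0.011     ] [-0.10058714  0.28090968 14.92353673]
```

View pics/w1o.png

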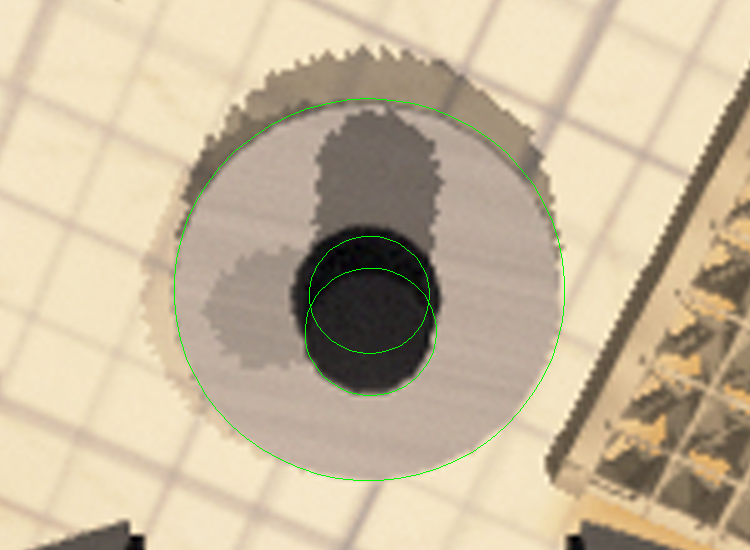

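The overlay fits the plate and knob top closely. I'll descend and grip.

```bash
python3 -m crank '[{"tx":-0.1,"ty":0.28,"tz":3,"grip":0.5},{"tz":4,"grip":0.5},{"tz":4,"grip":0.5},{"tz":2.5,"grip":0.5},{"tz":1.4,"grip":0.5},{"tz":0,"grip":0.5},{"tz":0,"grip":0.1},{"tz":0,"grip":0.1},{"tz":0,"grip":0.1},{"tz":0,"grip":0.1},{"tz":0,"grip":0.1}]'
```

```text
invalid input at $[0]: expected keys tx, ty, tz, twist, grip
```

```bash
python3 -m crank '[{"tx":-0.1,"ty":0.28,"tz":3,"twist":0,"grip":0.5},{"tx":0,"ty":0,"tz":4,"twist":0,"grip":0.5},{"tx":0,"ty":0,"tz":4,"twist":0,"grip":0.5},{"tx":0,"ty":0,"tz":2.5,"twist":0,"grip":0.5},{"tx":0,"ty":0,"tz":1.4,"twist":0,"grip":0.5},{"tx":0,"ty":0,"tz":0,"twist":0,"grip":0.5},{"tx":0,"ty":0,"tz":0,"twist":0,"grip":0},{"tx":0,"ty":0,"tz":0,"twist":0,"grip":0},{"tx":0,"ty":0,"tz":0,"twist":0,"grip":0},{"tx":0,"ty":0,"tz":0,"twist":0,"grip":0},{"tx":0,"ty":0,"tz":0,"twist":0,"grip":0}]'
```

```text
time: 3.98
tool_pos: [0.4378, -0.2003, 0.0286]
ee_rot: [3.14, -0.001, 0.433]
wrist_force: [-0.4, 0.9, 5.7]
width: 0.0233
```

```bash
python3 -m crank '[{"tx":0,"ty":0,"tz":-1,"twist":0,"grip":0},{"tx":0,"ty":0,"tz":-3,"twist":0,"grip":0},{"tx":0,"ty":0,"tz":-4,"twist":0,"grip":0},{"tx":0,"ty":0,"tz":-4,"twist":0,"grip":0},{"tx":2,"ty":-1.2,"tz":-3,"twist":0,"grip":0},{"tx":2.5,"ty":-1.6,"tz":0,"twist":0,"grip":0},{"tx":3,"ty":-1.8,"tz":0,"twist":0,"grip":0},{"tx":2,"ty":-1.2,"tz":0,"twist":0,"grip":0},{"tx":0.8,"ty":-0.6,"tz":0,"twist":0,"grip":0},{"tx":0,"ty":0,"tz":0,"twist":0,"grip":0},{"tx":0,"ty":0,"tz":0,"twist":0,"grip":0}]'
python3 - <<'E'
from h import *
o,p,w=wsnap(); save(p,'w2'); print(o['tool_pos'],o['ee_rot'],o['time'],o['width'],o['wrist_force'])
for q in ['lid','stand','pot_rim']:
    for r in cams.outline_of(p,q)[:2]:
        ys,xs=np.where(r['region']); print(q,round(r['conf'],2),np.round(r['centre'],1),xs.min(),xs.max(),ys.min(),ys.max())
P=np.array([.595,-.057]); k=1; im=p['frame'][:,:,::-1].copy()
for r,z in [(.062,0),(.044,.070),(.037,.075),(.033,.075)]: circ(im,w,P,r,z,(0,0,255),1)
cv2.imwrite('pics/w2o.png',im)
E
```

```text
time: 5.35
tool_pos: [0.5033, -0.0993, 0.1774]
ee_rot: [3.141, 0.001, 0.432]
wrist_force: [0.2, 0.4, -1.8]
width: 0.0236
[ 0.50333392 -0.0992572   0.17736416] [3.14142159e+00 7.04570958e-04 4.31999748e-01] 5.35 0.02359269060145507 [ 0.18535632  0.36508403 -1.81305391]
lid 0.56 [279.4 242.5] 214 346 191 315
stand 0.87 [282.4  87.7] 214 346 16 156
pot_rim 0.69 [281.2  80.8] 223 337 20 141
pot_rim 0.23 [118.6 170.7] 82 145 149 210
```

View pics/w2.png

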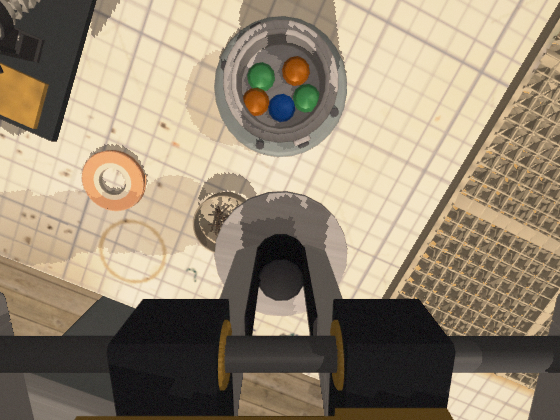

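View pics/w2o.png

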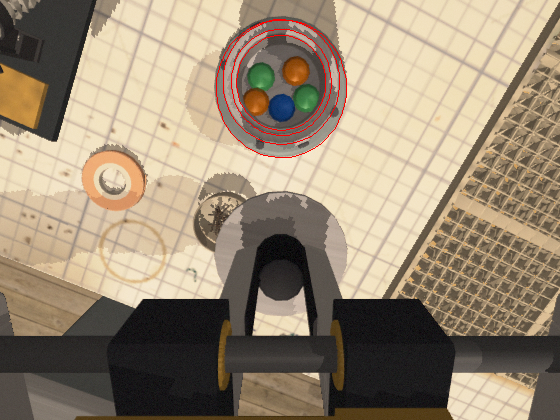

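```bash
python3 - <<'E'
from h import *
o,p,w=wsnap(); P=np.array([.595,-.057]); T=o['tool_pos']; print(T)
k=5; im=cv2.resize(p['frame'][:,:,::-1],None,fx=k,fy=k,interpolation=2)
for r,z in [(.062,0.01),(.044,.070),(.037,.075),(.033,.075)]: circ(im,w,P,r,z,(0,0,255),k)
cv2.imwrite('pics/w3a.png',cv2.resize(im[5*k:165*k,205*k:355*k],(750,600) and (563,600)))
d=Ro.from_euler('xyz',o['ee_rot']).as_matrix()
for r,dz in [(.039,-.0176),(.012,.0124),(.012,-.0176),(.0390,-.0216)]: circ(im,w,T,r,T[2]+dz,(0,255,0),k)
cv2.imwrite('pics/w3b.png',cv2.resize(im[180*k:325*k,205*k:355*k],(620,600)))
E
```

```text
[ 0.5035222  -0.09922531  0.17752787]
```

View pics/w3a.png

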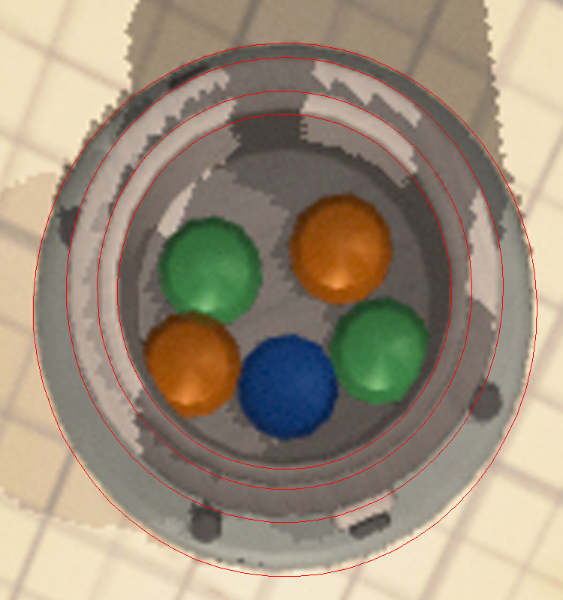

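View pics/w3b.png

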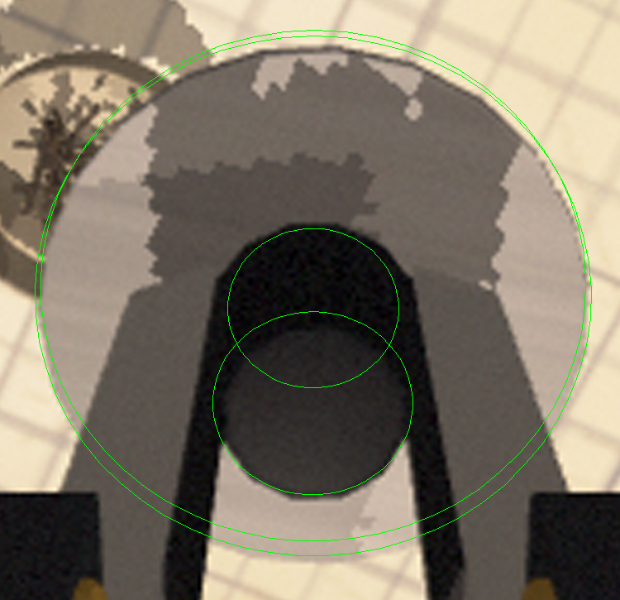

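Both fit. The pot centre comes out near (0.5947,-0.0563). In the hand the lid sits about 1.3 mm towards tool -x and is tilted roughly 3°. I'll move over the pot, stop short and look.

```bash
python3 -m crank '[{"tx":1.5,"ty":-0.07,"tz":0,"twist":0,"grip":0},{"tx":2.5,"ty":0,"tz":0,"twist":0,"grip":0},{"tx":2.7,"ty":0,"tz":0,"twist":0,"grip":0},{"tx":2.2,"ty":0,"tz":0,"twist":0,"grip":0},{"tx":1.3,"ty":0,"tz":1,"twist":0,"grip":0},{"tx":0,"ty":0,"tz":2.5,"twist":0,"grip":0},{"tx":0,"ty":0,"tz":2,"twist":0,"grip":0},{"tx":0,"ty":0,"tz":1,"twist":0,"grip":0},{"tx":0,"ty":0,"tz":0,"twist":0,"grip":0},{"tx":0,"ty":0,"tz":0,"twist":0,"grip":0}]'
python3 - <<'E'
from h import *
o=get_obs(); print(o['tool_pos'],o['ee_rot'])
s=cams.snapshot('scene'); k=5; im=cv2.resize(s['frame'][:,:,::-1],None,fx=k,fy=k,interpolation=2)
c=proj(s,[.595,-.056,.09]).astype(int)*k
cv2.imwrite('pics/s4.png',im[c[1]-300:c[1]+300,c[0]-350:c[0]+350])
o,p,w=wsnap(); save(p,'w4')
E
```

```text
time: 6.85
tool_pos: [0.5967, -0.0553, 0.1134]
ee_rot: [3.14, -0.001, 0.433]
wrist_force: [-0.3, -0.2, -1.0]
width: 0.0233
[ 0.59670695 -0.05533934  0.11344918] [ 3.14049342e+00 -1.37191725e-03  4.32702477e-01]
```

View pics/s4.png

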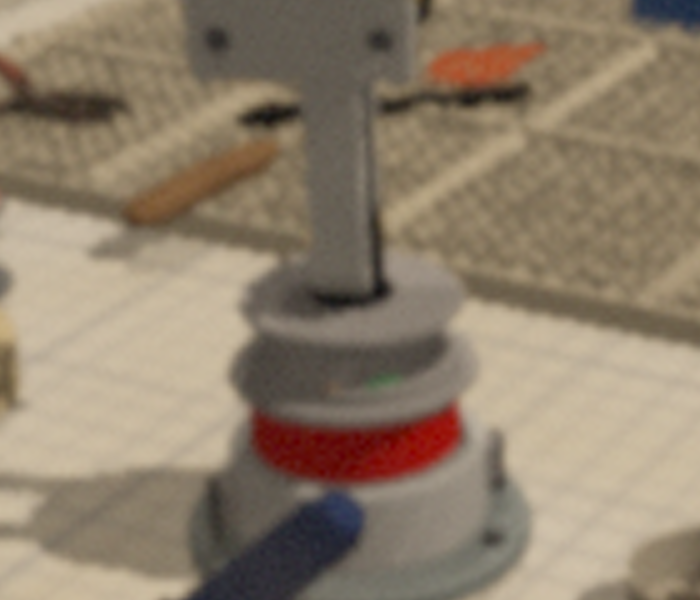

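View pics/w4.png

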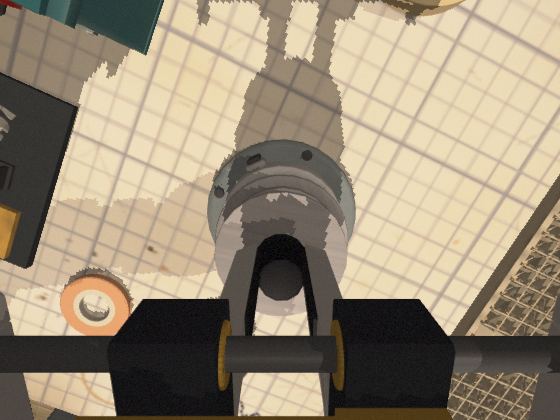

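The scene view shows the lid at column ~353 above the pot mouth at ~352, so it is centred. I'll lower it to contact.

```bash
python3 -m crank '[{"tx":-0.1,"ty":0,"tz":0.5,"twist":0,"grip":0},{"tx":0,"ty":0,"tz":0.5,"twist":0,"grip":0},{"tx":0,"ty":0,"tz":0.4,"twist":0,"grip":0},{"tx":0,"ty":0,"tz":0.2,"twist":0,"grip":0},{"tx":0,"ty":0,"tz":0.1,"twist":0,"grip":0},{"tx":0,"ty":0,"tz":0,"twist":0,"grip":0},{"tx":0,"ty":0,"tz":0,"twist":0,"grip":0}]'
```

```text
time: 7.82
tool_pos: [0.5951, -0.0556, 0.096]
ee_rot: [3.141, -0.0, 0.433]
wrist_force: [-4.0, 0.8, 5.3]
width: 0.0233
```

Contact: force about +6 N at the expected height. I'll release so the lid settles level, then look.

```bash
python3 -m crank '[{"tx":0,"ty":0,"tz":0,"twist":0,"grip":0.5},{"tx":0,"ty":0,"tz":0,"twist":0,"grip":0.5},{"tx":0,"ty":0,"tz":0,"twist":0,"grip":0.5},{"tx":0,"ty":0,"tz":0,"twist":0,"grip":0.5}]'
python3 - <<'E'
from h import *
o,p,w=wsnap();print(o['tool_pos'],o['width'])
s=cams.snapshot('scene'); k=5; im=cv2.resize(s['frame'][:,:,::-1],None,fx=k,fy=k,interpolation=2)
c=proj(s,[.595,-.056,.09]).astype(int)*k
cv2.imwrite('pics/s5.png',im[c[1]-300:c[1]+300,c[0]-350:c[0]+350])
im=cv2.resize(p['frame'][:,:,::-1],None,fx=k,fy=k,interpolation=2)
P=np.array([.5947,-.0563])
for r,z in [(.039,.079),(.012,.109)]: circ(im,w,P,r,z,(0,255,0),k)
cv2.imwrite('pics/w5.png',cv2.resize(im[160*k:325*k,195*k:365*k],(618,600)))
E
```

```text
time: 8.32
tool_pos: [0.5953, -0.0556, 0.0952]
ee_rot: [3.142, 0.0, 0.433]
wrist_force: [0.7, -0.1, -0.0]
width: 0.0469
[ 0.59529592 -0.0556275   0.09516139] 0.04689941732016597
```

View pics/s5.png

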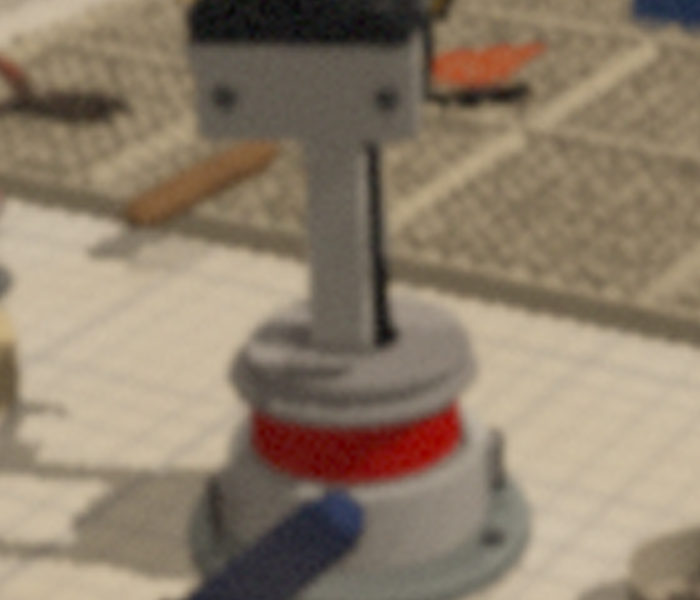

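View pics/w5.png

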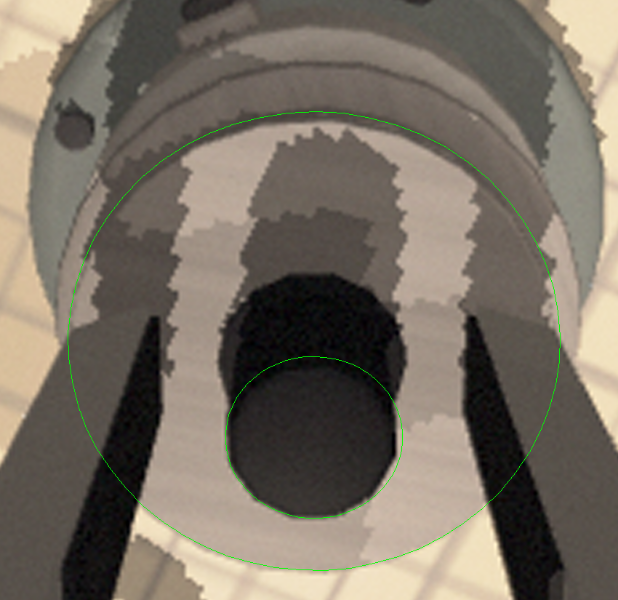

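The lid is released and seated level: the plate and knob outlines match a seated lid to about 1 mm, and the red band is still fully showing. Next I'll rise clear of the knob, shut the fingers, and push on top of it.

```bash
python3 -m crank '[{"tx":0,"ty":0,"tz":-1.5,"twist":0,"grip":0.5},{"tx":0,"ty":0,"tz":-2.3,"twist":0,"grip":0.5},{"tx":0,"ty":0,"tz":0,"twist":0,"grip":0.5},{"tx":-0.08,"ty":0.04,"tz":0,"twist":0,"grip":0},{"tx":0,"ty":0,"tz":0,"twist":0,"grip":0},{"tx":0,"ty":0,"tz":0,"twist":0,"grip":0},{"tx":0,"ty":0,"tz":0,"twist":0,"grip":0},{"tx":0,"ty":0,"tz":0,"twist":0,"grip":0}]'
python3 - <<'E'
from h import *
o,p,w=wsnap();print(o['tool_pos'],o['width'])
s=cams.snapshot('scene'); k=5; im=cv2.resize(s['frame'][:,:,::-1],None,fx=k,fy=k,interpolation=2)
c=proj(s,[.595,-.056,.09]).astype(int)*k
cv2.imwrite('pics/s6.png',im[c[1]-300:c[1]+300,c[0]-350:c[0]+350])
im=cv2.resize(p['frame'][:,:,::-1],None,fx=k,fy=k,interpolation=2)
P=np.array([.5947,-.0563])
for r,z in [(.039,.079),(.012,.109)]: circ(im,w,P,r,z,(0,255,0),k)
cv2.imwrite('pics/w6.png',cv2.resize(im[160*k:325*k,195*k:365*k],(618,600)))
E
```

```text
time: 9.43
tool_pos: [0.5946, -0.0563, 0.1333]
ee_rot: [-3.141, 0.0, 0.433]
wrist_force: [0.7, 0.9, -0.5]
width: 0.0015
[ 0.59457131 -0.05629027  0.13327645] 0.0014548802904479367
```

View pics/s6.png

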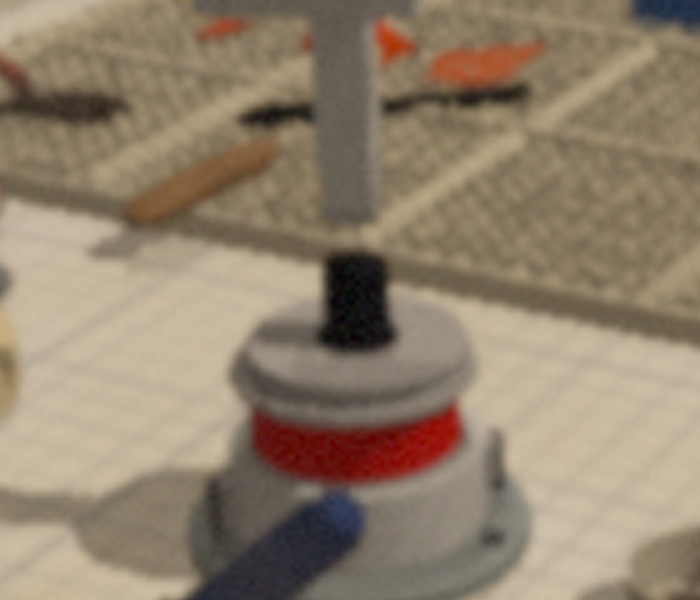

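View pics/w6.png

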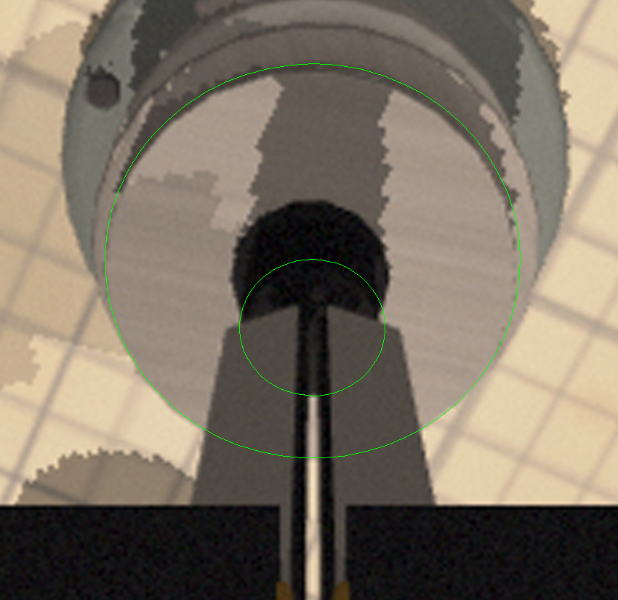

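The lid sits level and centred, with the shut fingers over the knob centre. Now I'll push down in steps.

```bash
python3 -m crank '[{"tx":0,"ty":0,"tz":0.6,"twist":0,"grip":0},{"tx":0,"ty":0,"tz":0.5,"twist":0,"grip":0},{"tx":0,"ty":0,"tz":0.3,"twist":0,"grip":0},{"tx":0,"ty":0,"tz":0.3,"twist":0,"grip":0},{"tx":0,"ty":0,"tz":0.2,"twist":0,"grip":0},{"tx":0,"ty":0,"tz":0,"twist":0,"grip":0}]'
python3 -m crank '[{"tx":0,"ty":0,"tz":0.4,"twist":0,"grip":0},{"tx":0,"ty":0,"tz":0.4,"twist":0,"grip":0},{"tx":0,"ty":0,"tz":0.4,"twist":0,"grip":0},{"tx":0,"ty":0,"tz":0.3,"twist":0,"grip":0},{"tx":0,"ty":0,"tz":0.2,"twist":0,"grip":0},{"tx":0,"ty":0,"tz":0,"twist":0,"grip":0},{"tx":0,"ty":0,"tz":0,"twist":0,"grip":0}]'
```

```text
time: 10.28
tool_pos: [0.5944, -0.0563, 0.1156]
ee_rot: [3.142, 0.0, 0.433]
wrist_force: [-3.3, 1.2, 5.5]
width: 0.0002
time: 11.15
tool_pos: [0.5944, -0.0563, 0.1005]
ee_rot: [3.141, -0.001, 0.433]
wrist_force: [-5.1, 0.2, 11.3]
width: 0.0003
```

```bash
python3 -m crank '[{"tx":0,"ty":0,"tz":0.2,"twist":0,"grip":0},{"tx":0,"ty":0,"tz":0.2,"twist":0,"grip":0},{"tx":0,"ty":0,"tz":0.2,"twist":0,"grip":0},{"tx":0,"ty":0,"tz":0,"twist":0,"grip":0},{"tx":0,"ty":0,"tz":0,"twist":0,"grip":0}]'
```

```text
time: 11.78
tool_pos: [0.5945, -0.0563, 0.0952]
ee_rot: [3.141, -0.001, 0.433]
wrist_force: [-6.7, 0.9, 14.2]
width: 0.0009
```

```bash
python3 -m crank '[{"tx":0,"ty":0,"tz":0.1,"twist":0,"grip":0},{"tx":0,"ty":0,"tz":0.1,"twist":0,"grip":0},{"tx":0,"ty":0,"tz":0,"twist":0,"grip":0},{"tx":0,"ty":0,"tz":0,"twist":0,"grip":0}]'
```

```text
time: 12.28
tool_pos: [0.5945, -0.0563, 0.0951]
ee_rot: [3.14, -0.002, 0.433]
wrist_force: [-9.0, 0.7, 20.9]
width: 0.0004
```

The stop is reached: force now rises with no motion. The side force is growing too (-9 N in x), so I'll ease it and add a little downforce.

```bash
python3 -m crank '[{"tx":-0.09,"ty":-0.04,"tz":0.1,"twist":0,"grip":0},{"tx":0,"ty":0,"tz":0,"twist":0,"grip":0},{"tx":0,"ty":0,"tz":0,"twist":0,"grip":0}]'
```

```text
time: 12.65
tool_pos: [0.5945, -0.0563, 0.0951]
ee_rot: [3.139, -0.004, 0.433]
wrist_force: [-8.0, 1.5, 21.3]
width: 0.0008
```

```bash
python3 -m crank '[{"tx":-0.15,"ty":-0.07,"tz":0.15,"twist":0,"grip":0},{"tx":0,"ty":0,"tz":0,"twist":0,"grip":0},{"tx":0,"ty":0,"tz":0,"twist":0,"grip":0},{"tx":0,"ty":0,"tz":0,"twist":0,"grip":0}]'
python3 - <<'E'
from h import *
for i in range(3):
    o,p,w=wsnap();print(o['tool_pos'],o['wrist_force'].round(1))
s=cams.snapshot('scene'); k=5; im=cv2.resize(s['frame'][:,:,::-1],None,fx=k,fy=k,interpolation=2)
P=np.array([.5947,-.0563])
c=proj(s,[.595,-.056,.09]).astype(int)*k
cv2.imwrite('pics/s7.png',im[c[1]-300:c[1]+300,c[0]-350:c[0]+350])
im=cv2.resize(p['frame'][:,:,::-1],None,fx=k,fy=k,interpolation=2)
for r,z in [(.039,.054),(.012,.084)]: circ(im,w,P,r,z,(0,255,0),k)
cv2.imwrite('pics/w7.png',cv2.resize(im[160*k:325*k,195*k:365*k],(618,600)))
E
```

```text
time: 13.15
tool_pos: [0.5944, -0.0563, 0.0951]
ee_rot: [3.137, -0.008, 0.433]
wrist_force: [-6.7, 1.9, 25.2]
width: 0.0004
[ 0.5943664  -0.0562788   0.09508363] [-6.7  1.9 25.2]
[ 0.59436927 -0.05628533  0.09507705] [-6.8  2.2 24.5]
[ 0.59438921 -0.05628165  0.09507671] [-7.7  2.5 23.9]
```

View pics/s7.png

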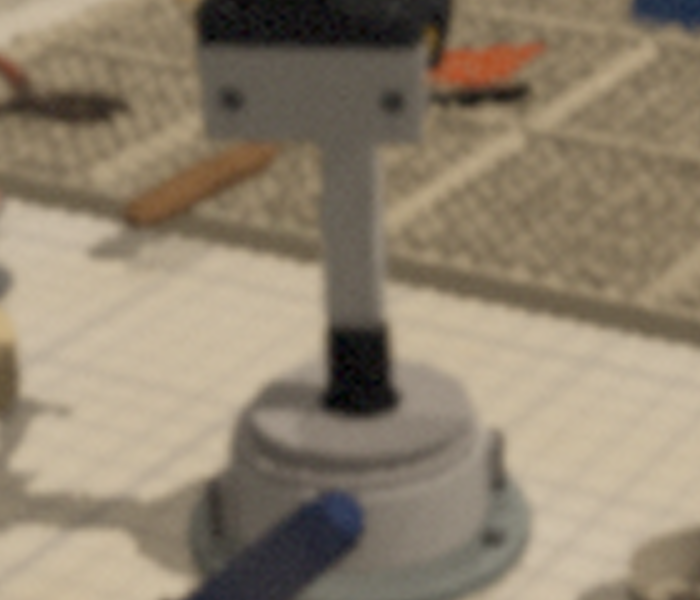

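View pics/w7.png

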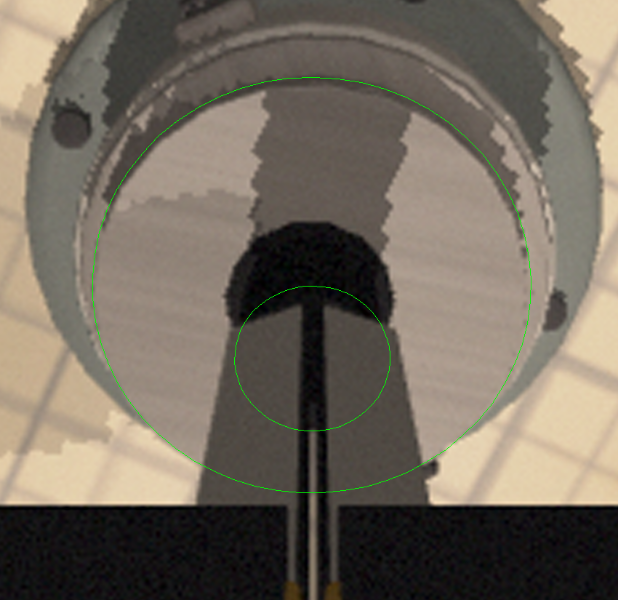

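The red band is gone, the lid is level and centred, and the push holds steady at about 25 N. Handing in.

```bash
python3 -c "
from bench import ticket,get_obs
print(get_obs()['wrist_force']); print(ticket.close_job())"
```

```text
[-7.41903722  1.27304351 24.62777651]
the job is handed in; nothing more can be done
None
```

The job is handed in with the lid on the pot and the pot held down against its stop. No verdict was reported, so what follows is from my own last checks.

- **Placing the lid:** I gripped it by the knob and lowered it onto the rim until I felt contact. I then let go, and the pictures showed it level and centred to about 1 mm, with the red band still fully showing.
- **Pressing down:** I pushed with the shut fingertips on top of the knob. At the stop the tool stayed at z 0.095 m, where a fully pressed pot puts it, while the force kept rising.
- **At hand-in:** the red band was hidden and the lid level and centred to about 1 mm. The downward force was steady at 24–25 N, at about 13 s of the 48 s allowed.
- **Side force:** a sideways force of about 7 N remained. I eased it from 9 N but could not remove it, and nothing slipped.
- **Tilt in the hand:** the lid hung about 3° off level while carried, which went away once I released it on the rim.
- **Bystanders:** I never touched the foil roll or the tin of nails, but I did not measure their positions again at the end.

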